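# Gauge a spacer ring and rack it by size

### The arm

A 6-joint arm with a two-finger parallel gripper is mounted at the origin on a cart in front of the work surface, level with it; the furniture and walls round the work are solid. World frame = base frame: x ahead of the robot, y to its left, z up, the work surface at z = 0. Lengths are in m, angles in rad, forces in N, time in s.
With the tool pointing down it reaches from about 0.35 to 0.775 m from the base axis. Payload 5.5 kg.
Tool frame: the origin (TCP) lies midway between the tips of the shut fingers; the grasp point (between the pads) lies 19 mm behind it; z points along the fingers, x is the direction in which the jaws open and shut, and the axes are right-handed (so a half turn about z gives the same grasp; the last joint's range is limited). The gripper opens to 85 mm and grips with 20 to 120 N. Pads are 22 mm wide; open, the fingers measure 114 mm over their backs; the gripper's body (76 mm by 85 mm) begins 54 mm behind the grasp point. The pads swing forward as they close: fully open they stand 13 mm farther back than shut.
Start: joints at [-1.382, 0.313, 0.046, 1.304, 0, 1.431], TCP at [0.186, -0.544, 0.198] pointing down, gripper open.
Joint ranges: [-2.76, 2.76], [-0.86, 1.69], [-1.03, 1.26], [-2.2, 2.34], [-1.47, 1.5], [-3.14, 3.14]. Speed limits (rad/s): [2.57, 2.57, 3.14, 3.14, 3.14, 3.14].

### API

Orientations are given as a unit quaternion [w, x, y, z].
In Python, from workcell import env gives the robot as it stands.
- The arm moves only by the tool servo_tool, never from a script. Its argument "targets" is a list of rows, each an object with "xyz": the shift along the tool's x, y, z in m, a list of three; "twist": the turn, a rotation vector about the tool's x, y, z in rad, a list of three; "jaw": the opening, from 0 (shut) to 1 (fully open). A call has 1 to 12 rows; each row is the pose to reach, as a shift and turn from the pose commanded when the call began, along the tool's axes at that moment; what a row does not reach only later rows make up. A row lasts 1/12 s, in which the tool goes at most 41.7 mm and 7.16 degrees, less where a joint would pass 70% of its speed; a pose out of reach is approached as far as the arm can. A call with a gripper value outside its range is refused whole. The fingers move at their own pace and stop on an object; "squeeze" is the grip in N (left out, the last holds). Time passes only in rows, so rows that repeat a pose let the fingers close. It gives the time, the measured TCP pose, the force and the opening at its end, in the units of the state.
- env.get_state(): the state, without advancing time (a new reading comes with each control period).
- env.read_camera(name): name is "scene" or "top" or "wrist"; returns a dict with "color" (420x560x3 uint8, red, green, blue), "depth" (420x560 float32, m along the optical axis (not along the pixel's ray), 0 where there is no reading), "fx", "fy", "cx", "cy" (pixels), "eye" and "attitude" of the camera in the world. Camera axes: x right, y down, z forward; pixel columns grow to the right and rows downward; lengths in m; the calibration is good to about 2 mm. The wrist camera is an equidistant fisheye: a pixel r from the principal point sees the ray r / f radians off the axis. A picture is of the moment at which its call begins.
- env.hand_in(): hands the job in, once; it reports no verdict.
The state is a dict: "clock": time; "joint_pos": joint angles; "qvel": joint speeds; "tau": joint torques, N m; "tcp_pos": TCP position; "orientation": TCP orientation; "wrist_force": force on the tool from outside, world axes, zero at the start; "ft_torque": the same for the moment, N m; "finger_gap": finger opening in m.
Only numpy, scipy, OpenCV 4.12 (cv2) and the standard library are available. Lean on these libraries where they do the work, as an engineer would, in place of code of your own. Each camera call takes 0.05 s, during which the arm holds its last target. There are 200 camera calls.

### The job

Gauge the spacer ring that lies alone on the square cork pad: slide it down the stepped gauge spindle until it stops on a step and press it lightly, so that the sprung spindle gives a few millimetres but is never forced down hard. Count the lines on the step that the ring rests on, then lift the ring off and leave it lying flat over the rack post with the same number of studs. Leave the two spare rings and the other things on the bench where they are.

Things in the scene. Friction and masses are not known exactly. Their poses are not given: they have to be found in the camera images.
- ring_a: ring A itself: origin at the centre of its underside, z up along its axis; see ring_a_centre
- ring_b: ring B itself: origin at the centre of its underside, z up along its axis; see ring_b_centre
- ring_c: ring C itself: origin at the centre of its underside, z up along its axis; see ring_c_centre
- ring_a_centre (a point): centre (half-way up, on the axis) of one of three plain aluminium spacer rings, alike outside: outer diameter 54 mm, 22 mm tall, 90 g, z along the axis. Its bore is 22, 30 or 38 mm, a different one for each ring; which ring has which bore is not told. One ring (any of the three, by chance) lies flat on the in-pad, the other two on the spares pad.
- ring_b_centre (a point): centre (half-way up, on the axis) of one of three plain aluminium spacer rings, alike outside: outer diameter 54 mm, 22 mm tall, 90 g, z along the axis. Its bore is 22, 30 or 38 mm, a different one for each ring; which ring has which bore is not told. One ring (any of the three, by chance) lies flat on the in-pad, the other two on the spares pad.
- ring_c_centre (a point): centre (half-way up, on the axis) of one of three plain aluminium spacer rings, alike outside: outer diameter 54 mm, 22 mm tall, 90 g, z along the axis. Its bore is 22, 30 or 38 mm, a different one for each ring; which ring has which bore is not told. One ring (any of the three, by chance) lies flat on the in-pad, the other two on the spares pad.
- in_pad: square cork pad, 80 x 80 x 3 mm, fixed, under the ring that is to be gauged; origin at the centre of its underside on the bench
- spares_pad: oblong cork pad, 165 x 80 x 3 mm, fixed, with the two spare rings; origin at the centre of its underside on the bench
- gauge_spindle: stepped, tapering steel spindle, upright on the round dark foot. Origin on its axis 24 mm above the bench, z up. Rounded tip 75 mm above the origin, then a pin 17.6 to 19 mm thick, then three wider steps (see step_1 to step_3). A ring stops with its underside on the first shoulder wider than its bore: bore 22 on step 1, 30 on step 2, 38 on step 3.
- gauge_base: fixed round foot of the gauge, 92 mm wide, 12 mm high, with a collar up to 24 mm; origin under its centre. In it the spindle stands on a spring: it starts to sink at about 4 N, sinks 1 mm for each further 1.2 N to a hard stop at 10 mm (about 16 N), and rises again when let go. A press of 6 to 14 N on the ring for half a second is right; 24 N is too much.
- step_1 (a point): on the spindle's axis at the height of the flat shoulder of the top step, 57 mm above the spindle's origin; the step is 25 mm thick at its shoulder, 27 mm at its lower end, and has one dark line round its side
- step_2 (a point): the same for the middle step: 42 mm above the spindle's origin, 33 to 35 mm thick, two dark lines round its side
- step_3 (a point): the same for the lowest step: 27 mm above the spindle's origin, 41 mm thick, three dark lines round its side
- post_1 (a point): foot of the rack post marked with one stud (on each long side of the rack) (at the top face of the rack's 12 mm thick grey plate, on the post's axis; the world height of this point is 12 mm). The post is 14 mm thick and rises 18 mm above this point with a rounded top; the three equal posts stand 70 mm apart in a row, one stud nearest the robot, three farthest. A ring on it rests flat on the plate.
- post_2 (a point): foot of the rack post marked with two studs (at the top face of the rack's 12 mm thick grey plate, on the post's axis; the world height of this point is 12 mm). The post is 14 mm thick and rises 18 mm above this point with a rounded top; the three equal posts stand 70 mm apart in a row, one stud nearest the robot, three farthest. A ring on it rests flat on the plate.
- post_3 (a point): foot of the rack post marked with three studs (at the top face of the rack's 12 mm thick grey plate, on the post's axis; the world height of this point is 12 mm). The post is 14 mm thick and rises 18 mm above this point with a rounded top; the three equal posts stand 70 mm apart in a row, one stud nearest the robot, three farthest. A ring on it rests flat on the plate.
- cap: black dust cap, 34 x 20 mm; bystander, to be left alone; origin at the centre of its underside
- bench_timer: small bench timer, 52 x 72 x 34 mm; bystander, to be left alone; origin at the centre of its underside
Things that resemble listed ones, but are neither listed nor needed, are in the scene too. There is more than one size of the gauge_base; the one meant has the size given above.

How it is judged:
By the outcome, as a careful person would: the job done as asked, in the order asked, and still so for the second after the job is handed in, with the robot touching nothing.
It also fails if it takes over 45 s, if anything falls off the work surface, if the arm or the gripper's body presses on something with over 40 N, if the wrist force passes 120 N, or if a joint passes its speed limit or range.

## Working session

There is one attempt and no reset: what is moved stays moved. The work goes in short steps, Python scripts to look and compute and a tool call to move; the robot and the scene stay as the last step left them, time stands still between calls to the robot, and variables do not carry over. Pictures are saved under pics/ and viewed, about 8 in all and at most 12, crops included, and the job is handed in when it is done.

Besides the shell and the picture viewer there is one more tool, called as a command line: name --argument value ..., lists and objects as JSON in quotes. servo_tool: Moves the arm, as the interface text tells. Its arguments: {"type":"object","properties":{"targets":{"type":"array","items":{"type":"object","properties":{"xyz":{"type":"array","items":{"type":"number"}},"twist":{"type":"array","items":{"type":"number"}},"jaw":{"type":"number"}}}},"squeeze":{"type":"number"}},"required":["targets"]}

```bash
mkdir -p pics; cat > h.py <<'E'
import numpy as np, cv2
from scipy.spatial.transform import Rotation as R
from workcell import env
def grab(n):
    c=env.read_camera(n); np.savez(f'/tmp/{n}.npz',**{k:np.array(v) for k,v in c.items()}); return c
def rot(c):
    a=np.array(c['attitude'],float)
    return a if a.shape==(3,3) else R.from_quat(a[[1,2,3,0]]).as_matrix()
def world(c):
    h,w=c['depth'].shape; v,u=np.mgrid[:h,:w]
    d=c['depth']; P=np.stack([(u-c['cx'])/c['fx']*d,(v-c['cy'])/c['fy']*d,d],-1)
    return P@rot(c).T+np.array(c['eye'])
def save(img,n): cv2.imwrite(f'pics/{n}.png',img[...,::-1])
E
python3 - <<'E'
from h import *
a=grab('scene');b=grab('top')
for c in (a,b): print(c['eye'],c['attitude'],c['fx'],c['cx'],c['cy'])
save(b['color'],'top');save(a['color'],'scene')
print(env.get_state())
E
```

```text
[-0.18181954 -0.97911841  0.89920457] [-0.45397611  0.84784266 -0.23785232  0.13599556] 397.87596824617555 282.16801867329224 209.76754992536857
[0.33086718 0.06254033 1.36342093] [-0.04821453  0.70854454 -0.70326183  0.03260055] 439.0757769202071 279.8665876498303 206.53649609502094
{'clock': 0.1, 'joint_pos': array([-1.38158760e+00,  3.13913516e-01,  4.51041591e-02,  1.30359404e+00,
        8.23024419e-06,  1.43120058e+00]), 'qvel': array([ 0.00055522,  0.0013234 ,  0.00151776, -0.00013935, -0.00125091,
        0.00166074]), 'tau': array([ 2.55623338e-03, -4.81724203e+01,  2.99244601e+01,  1.27277628e-02,
       -2.37388158e-04, -4.87231077e-06]), 'tcp_pos': array([ 0.18557534, -0.54370335,  0.19750952]), 'orientation': array([-5.56899094e-04,  8.13299119e-01, -5.81845252e-01, -5.79267741e-04]), 'wrist_force': array([ 0.61817206,  0.61474397, -0.51034839]), 'ft_torque': array([-0.05122929,  0.08681143,  0.01147013]), 'finger_gap': 0.08515340048614699}
```

View pics/top.png

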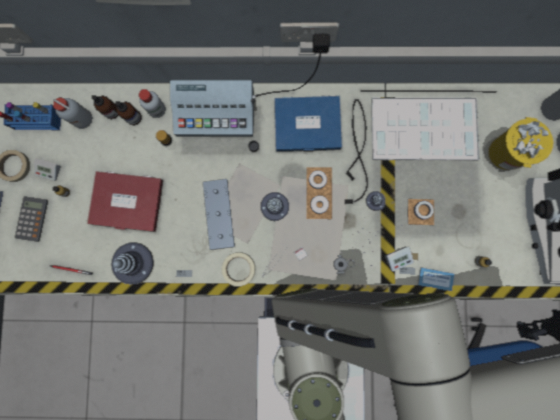

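View pics/scene.png

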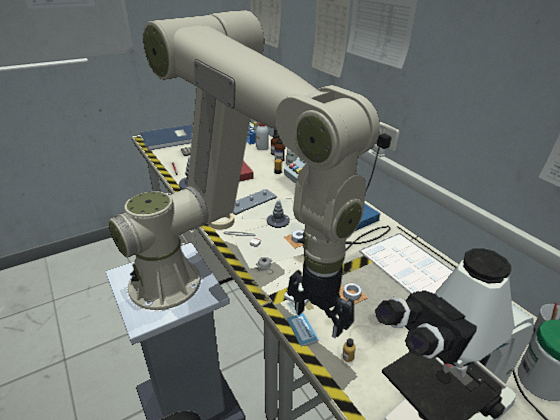

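```bash
python3 - <<'E'
from h import *
c=dict(np.load('/tmp/top.npz')); W=world(c)
def cl(name,u0,u1,v0,v1,z0,z1):
    p=W[v0:v1,u0:u1].reshape(-1,3); d=c['depth'][v0:v1,u0:u1].ravel()
    p=p[(d>0)&(p[:,2]>z0)&(p[:,2]<z1)]
    if len(p)<3: print(name,len(p));return
    (cx,cy),(w,h),ang=cv2.minAreaRect((p[:,:2]*1000).astype(np.float32))
    print(name,len(p),'rect c',round(cx,1),round(cy,1),'wh',round(w,1),round(h,1),'ang',round(ang,1),'z',p[:,2].mean().round(4),'mean',p[:,:2].mean(0).round(4))
cl('ring',408,440,196,226,.015,.035)
cl('sp1',306,332,168,192,.015,.035); cl('sp2',306,332,192,218,.015,.035)
for z in ((.006,.03),(.03,.12),(.06,.12),(.09,.12)):
    cl('gA',258,294,188,224,*z); cl('gBig',105,160,238,290,*z);cl('gSmall',362,388,188,214,*z)
cl('rack',198,240,174,254,.006,.018); cl('posts',198,240,174,254,.022,.04)
for i,(a,b) in enumerate(((180,202),(202,226),(226,250))): cl('post',202,238,a,b,.024,.04)
print('bench z',np.median(W[150:160,260:300,2]), np.median(W[225:235,440:470,2]))
crop=np.hstack([cv2.resize(c['color'][172:256,195:300],None,fx=5,fy=5,interpolation=3),cv2.resize(c['color'][172:256,395:445],None,fx=5,fy=5,interpolation=3)])
save(crop,'crop1')
E
```

```text
ring 151 rect c 478.3 -345.1 wh 53.0 52.9 ang 88.3 z 0.024 mean [ 0.4783 -0.3455]
sp1 176 rect c 570.8 -22.8 wh 51.7 52.9 ang 0.4 z 0.0247 mean [ 0.5711 -0.0217]
sp2 211 rect c 492.4 -25.9 wh 52.3 52.2 ang 1.3 z 0.0246 mean [ 0.4931 -0.0265]
gA 514 rect c 492.8 107.6 wh 98.5 100.8 ang 7.8 z 0.013 mean [0.4857 0.1102]
gBig 953 rect c 308.3 546.4 wh 156.7 164.2 ang 1.4 z 0.0164 mean [0.3089 0.5402]
gSmall 197 rect c 506.3 -201.7 wh 77.5 77.3 ang 4.2 z 0.0103 mean [ 0.507  -0.1971]
gA 156 rect c 487.9 111.5 wh 39.7 39.5 ang 0.6 z 0.0695 mean [0.4852 0.1102]
gBig 399 rect c 310.5 538.3 wh 69.1 52.3 ang 2.4 z 0.073 mean [0.3093 0.5344]
gSmall 70 rect c 507.2 -200.9 wh 27.8 25.2 ang 9.7 z 0.0466 mean [ 0.506  -0.1994]
gA 106 rect c 487.7 111.0 wh 31.8 32.3 ang 43.1 z 0.0784 mean [0.486  0.1108]
gBig 284 rect c 309.4 541.8 wh 58.7 45.3 ang 2.4 z 0.0882 mean [0.3095 0.5368]
gSmall 12 rect c 506.1 -200.9 wh 8.9 8.4 ang 88.9 z 0.0658 mean [ 0.5064 -0.2009]
gA 28 rect c 488.4 109.9 wh 15.4 14.5 ang 0.9 z 0.0959 mean [0.4879 0.1108]
gBig 138 rect c 308.2 542.2 wh 43.4 36.4 ang 2.0 z 0.1031 mean [0.3085 0.5395]
gSmall 0
rack 1634 rect c 464.6 285.7 wh 122.5 247.8 ang 90.0 z 0.0119 mean [0.4617 0.2854]
posts 54 rect c 438.8 265.7 wh 210.9 56.2 ang 12.2 z 0.0278 mean [0.451  0.2786]
post 14 rect c 531.9 294.1 wh 11.8 8.7 ang 45.3 z 0.0285 mean [0.5317 0.2943]
post 17 rect c 462.6 286.5 wh 12.8 11.1 ang 43.8 z 0.029 mean [0.4624 0.286 ]
post 12 rect c 394.1 276.1 wh 9.2 9.2 ang 1.0 z 0.0286 mean [0.3939 0.2767]
bench z 0.0003915818253293901 -0.0001515998492753745
```

View pics/crop1.png

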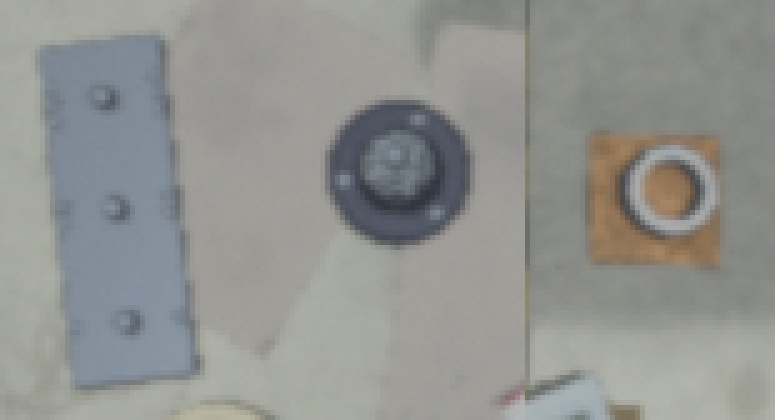

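I take the ring at (424,211) px on the square pad. The spares at (318,180) and (319,204) are on the oblong pad, so they are excluded.

For the gauge I take (275,206), whose foot measures about 95 mm. The look-alikes at (131,264) (about 160 mm) and (375,201) (about 77 mm) are the wrong size. The (341,264) fitting is not a gauge of that size either.

The rack is at (218,215), and in the crop its stud counts grow with distance from the robot.

servo_tool --targets '[{"xyz":[-0.094,-0.341,0.06],"twist":[0,0,-0.5],"jaw":1},{"xyz":[-0.094,-0.341,0.06],"twist":[0,0,-0.5],"jaw":1},{"xyz":[-0.094,-0.341,0.06],"twist":[0,0,-0.5],"jaw":1},{"xyz":[-0.094,-0.341,0.06],"twist":[0,0,-0.5],"jaw":1},{"xyz":[-0.094,-0.341,0.06],"twist":[0,0,-0.5],"jaw":1},{"xyz":[-0.094,-0.341,0.06],"twist":[0,0,-0.5],"jaw":1},{"xyz":[-0.094,-0.341,0.06],"twist":[0,0,-0.5],"jaw":1},{"xyz":[-0.094,-0.341,0.06],"twist":[0,0,-0.5],"jaw":1},{"xyz":[-0.094,-0.341,0.06],"twist":[0,0,-0.5],"jaw":1},{"xyz":[-0.094,-0.341,0.06],"twist":[0,0,-0.5],"jaw":1},{"xyz":[-0.094,-0.341,0.06],"twist":[0,0,-0.5],"jaw":1},{"xyz":[-0.094,-0.341,0.06],"twist":[0,0,-0.5],"jaw":1}]'

```text
clock: 1.1
tcp_pos: [0.4776, -0.3452, 0.138]
orientation: [0.0, 0.932, -0.362, -0.0]
wrist_force: [-0.0, 0.1, 0.0]
finger_gap: 0.0854
```

```bash
cat >> h.py <<'E'
def fish(c):
    h,w=c['depth'].shape; v,u=np.mgrid[:h,:w]
    x=(u-c['cx'])/c['fx']; y=(v-c['cy'])/c['fy']; th=np.hypot(x,y); s=np.where(th>1e-6,np.tan(np.minimum(th,1.5))/np.maximum(th,1e-9),1)
    d=c['depth']; P=np.stack([x*s*d,y*s*d,d],-1)
    return P@rot(c).T+np.array(c['eye'])
def totool(p):
    s=env.get_state(); q=s['orientation']; r=R.from_quat(np.r_[q[1:],q[0]])
    return r.inv().apply(np.array(p)-s['tcp_pos'])
def st():
    s=env.get_state(); q=s['orientation']
    print('t',round(s['clock'],2),'tcp',s['tcp_pos'].round(4),'q',q.round(4),'F',s['wrist_force'].round(1),'T',s['ft_torque'].round(2),'gap',round(s['finger_gap'],4),'j',s['joint_pos'].round(2))
E
python3 - <<'E'
from h import *
c=grab('wrist'); st(); print(c['eye'],c['attitude'],c['fx'])
W=fish(c); m=(W[...,2]>.015)&(W[...,2]<.032)&(c['depth']>0)&(np.hypot(W[...,0]-.478,W[...,1]+.345)<.05)
p=W[m]; print(m.sum(),p.mean(0)); print(cv2.minEnclosingCircle((p[:,:2]*1000).astype(np.float32)),cv2.minAreaRect((p[:,:2]*1000).astype(np.float32)),np.median(p[:,2]))
save(c['color'],'w1'); print('tool delta',totool([.478,-.345,0]))
E
```

```text
t 1.15 tcp [ 0.4773 -0.3457  0.1383] q [ 2.000e-04  9.318e-01 -3.630e-01 -3.000e-04] F [ 0.3 -0.8  0.3] T [ 0.01 -0.04  0.03] gap 0.0852 j [-0.76  0.36 -0.03  1.18 -0.    1.55]
[ 0.53218823 -0.28500914  0.31375703] [ 0.15162795  0.91965806 -0.35745988 -0.05882562] 325.19226210127806
1505 [ 0.4785406  -0.34631904  0.02419008]
((478.5124816894531, -346.2680358886719), 27.576183319091797) ((478.3056945800781, -346.2712707519531), (53.79441833496094, 54.227638244628906), 83.5582504272461) 0.02483993248048183
tool delta [ 1.13771022e-04 -1.09981204e-03  1.38256721e-01]
```

View pics/w1.png

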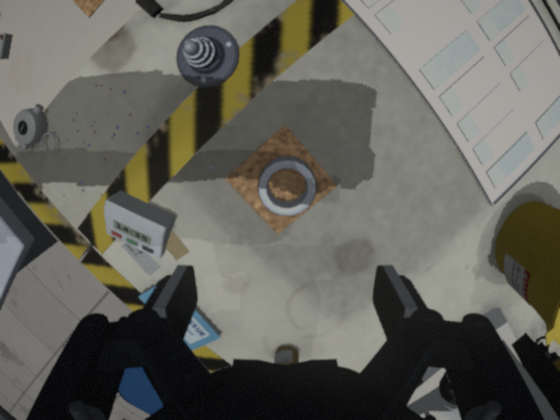

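The ring is at px (288,187) in the wrist picture, alone on its pad, centred at (0.4784, -0.3462). This agrees with the top view.

servo_tool --targets '[{"xyz":[0.001,0,0.04],"jaw":1},{"xyz":[0.001,0,0.08],"jaw":1},{"xyz":[0.001,0,0.115],"jaw":1},{"xyz":[0.001,0,0.137],"jaw":1},{"xyz":[0.001,0,0.137],"jaw":0.75},{"xyz":[0.001,0,0.137],"jaw":0.5},{"xyz":[0.001,0,0.137],"jaw":0.4},{"xyz":[0.001,0,0.137],"jaw":0.4},{"xyz":[0.001,0,0.137],"jaw":0.4},{"xyz":[0.001,0,0.137],"jaw":0.4}]' --squeeze 60

```text
schema error: expected keys xyz, twist, jaw
```

servo_tool --targets '[{"xyz":[0.001,0,0.04],"twist":[0,0,0],"jaw":1},{"xyz":[0.001,0,0.08],"twist":[0,0,0],"jaw":1},{"xyz":[0.001,0,0.115],"twist":[0,0,0],"jaw":1},{"xyz":[0.001,0,0.137],"twist":[0,0,0],"jaw":1},{"xyz":[0.001,0,0.137],"twist":[0,0,0],"jaw":0.75},{"xyz":[0.001,0,0.137],"twist":[0,0,0],"jaw":0.5},{"xyz":[0.001,0,0.137],"twist":[0,0,0],"jaw":0.4},{"xyz":[0.001,0,0.137],"twist":[0,0,0],"jaw":0.4},{"xyz":[0.001,0,0.137],"twist":[0,0,0],"jaw":0.4},{"xyz":[0.001,0,0.137],"twist":[0,0,0],"jaw":0.4}]' --squeeze 60

```text
clock: 1.98
tcp_pos: [0.4798, -0.3469, 0.0031]
orientation: [0.001, 0.932, -0.363, 0.001]
wrist_force: [0.1, -0.3, 0.1]
finger_gap: 0.034
```

```bash
python3 - <<'E'
from h import *
c=grab('wrist'); st(); s=grab('scene')
save(np.vstack([c['color'][80:400],cv2.resize(s['color'][230:350,260:420],(560,420),interpolation=3)])[:600],'w2')
E
```

```text
t 2.03 tcp [ 0.4795 -0.3466  0.0027] q [ 5.000e-04  9.320e-01 -3.625e-01  1.100e-03] F [-0.   0.2 -0.5] T [ 0.01 -0.    0.02] gap 0.0344 j [-0.76  0.47 -0.22  0.87 -0.    1.55]
```

View pics/w2.png

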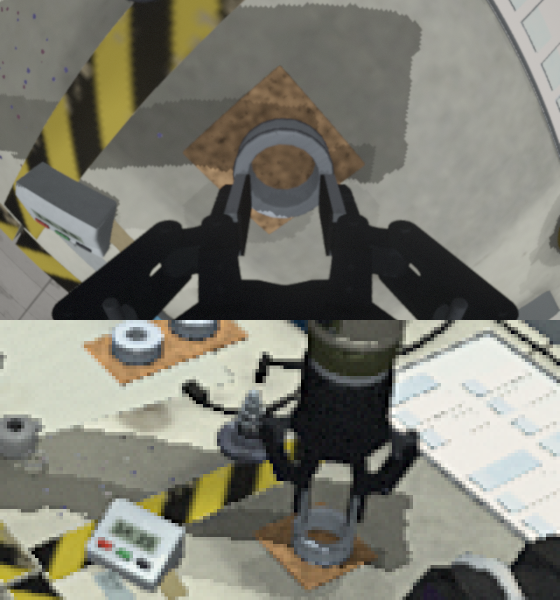

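```bash
python3 - <<'E'
from h import *
c=dict(np.load('/tmp/wrist.npz')); W=fish(c)
v,u=np.mgrid[:420,:560]
for lo,hi in ((.021,.028),(.028,.04)):
    m=(W[...,2]>lo)&(W[...,2]<hi)&(c['depth']>0)&(np.hypot(W[...,0]-.48,W[...,1]+.345)<.06)&(v<265)
    p=W[m]; print(m.sum(),u[m].min(),u[m].max(),v[m].min(),v[m].max(),cv2.minEnclosingCircle((p[:,:2]*1000).astype(np.float32)),totool(np.r_[p[:,:2].mean(0),0]))
for (a,b) in ((284,205),(284,208),(240,240),(240,260),(330,260),(284,275),(284,290),(240,290),(240,320),(335,320),(270,240)): print((a,b),W[b,a].round(4),totool(W[b,a]).round(4))
E
```

```text
2136 233 333 208 264 ((479.4399108886719, -345.0937194824219), 27.34027862548828) [-0.00048731 -0.01554737  0.00239421]
17 250 320 255 263 ((483.1866760253906, -342.6379089355469), 17.292726516723633) [ 0.00135798 -0.00573032  0.00239885]
(284, 205) [ 0.497  -0.3271  0.0169] [-0.     -0.0261 -0.0145]
(284, 208) [ 0.4973 -0.3266  0.0232] [-0.     -0.0267 -0.0208]
(240, 240) [ 0.4688 -0.3237  0.0251] [-0.0231 -0.0096 -0.0227]
(240, 260) [ 0.4713 -0.3251  0.0482] [-0.0202 -0.0102 -0.0458]
(330, 260) [ 0.5015 -0.3533  0.0477] [ 0.0211 -0.0098 -0.0453]
(284, 275) [ 0.4661 -0.3607  0.0118] [-0.      0.0196 -0.0094]
(284, 290) [ 0.4653 -0.3616  0.0263] [-0.      0.0207 -0.0239]
(240, 290) [ 0.4729 -0.3275  0.072 ] [-0.0174 -0.0095 -0.0696]
(240, 320) [ 0.4638 -0.3366  0.075 ] [-0.0179  0.0034 -0.0727]
(335, 320) [ 0.4992 -0.3498  0.0928] [ 0.0171 -0.0109 -0.0904]
(270, 240) [ 0.473  -0.3409  0.0036] [-0.0083  0.0003 -0.0012]
```

```bash
python3 - <<'E'
from h import *
c=dict(np.load('/tmp/wrist.npz')); W=fish(c)
for b in range(225,345,12):
    print(b,[tuple((totool(W[b,a])*1000).round(0).astype(int)) if c['depth'][b,a]>0 else 0 for a in range(218,256,5)])
save(cv2.resize(c['color'][190:340,200:370],None,fx=4,fy=4,interpolation=2),'w3')
E
```

```text
225 [(np.int64(-39), np.int64(-9), np.int64(-1)), (np.int64(-36), np.int64(-9), np.int64(-1)), (np.int64(-33), np.int64(-9), np.int64(-1)), (np.int64(-30), np.int64(-9), np.int64(-1)), (np.int64(-27), np.int64(-9), np.int64(-1)), (np.int64(-21), np.int64(-17), np.int64(-21)), (np.int64(-18), np.int64(-18), np.int64(-23)), (np.int64(-16), np.int64(-18), np.int64(-22))]
237 [(np.int64(-39), np.int64(-2), np.int64(-2)), (np.int64(-36), np.int64(-2), np.int64(-2)), (np.int64(-34), np.int64(-1), np.int64(0)), (np.int64(-30), np.int64(-2), np.int64(-1)), (np.int64(-24), np.int64(-11), np.int64(-22)), (np.int64(-21), np.int64(-11), np.int64(-22)), (np.int64(-19), np.int64(-11), np.int64(-22)), (np.int64(-16), np.int64(-11), np.int64(-22))]
249 [(np.int64(-40), np.int64(7), np.int64(-1)), (np.int64(-37), np.int64(7), np.int64(-1)), (np.int64(-34), np.int64(6), np.int64(-2)), (np.int64(-27), np.int64(-4), np.int64(-21)), (np.int64(-24), np.int64(-5), np.int64(-23)), (np.int64(-22), np.int64(-5), np.int64(-24)), (np.int64(-19), np.int64(-4), np.int64(-22)), (np.int64(-19), np.int64(7), np.int6
[... 1923 characters left out ...]
91)), (np.int64(-21), np.int64(-11), np.int64(-91)), (np.int64(-19), np.int64(-11), np.int64(-91)), (np.int64(-17), np.int64(-11), np.int64(-91)), (np.int64(-18), np.int64(2), np.int64(-74)), (np.int64(-17), np.int64(5), np.int64(-71)), (np.int64(-25), np.int64(65), np.int64(2)), (np.int64(-22), np.int64(65), np.int64(2))]
333 [(np.int64(-20), np.int64(-15), np.int64(-103)), (np.int64(-18), np.int64(-16), np.int64(-103)), (np.int64(-17), np.int64(-16), np.int64(-103)), (np.int64(-15), np.int64(-15), np.int64(-102)), (np.int64(-19), np.int64(8), np.int64(-76)), (np.int64(-17), np.int64(10), np.int64(-73)), (np.int64(-26), np.int64(75), np.int64(1)), (np.int64(-22), np.int64(76), np.int64(2))]
```

View pics/w3.png

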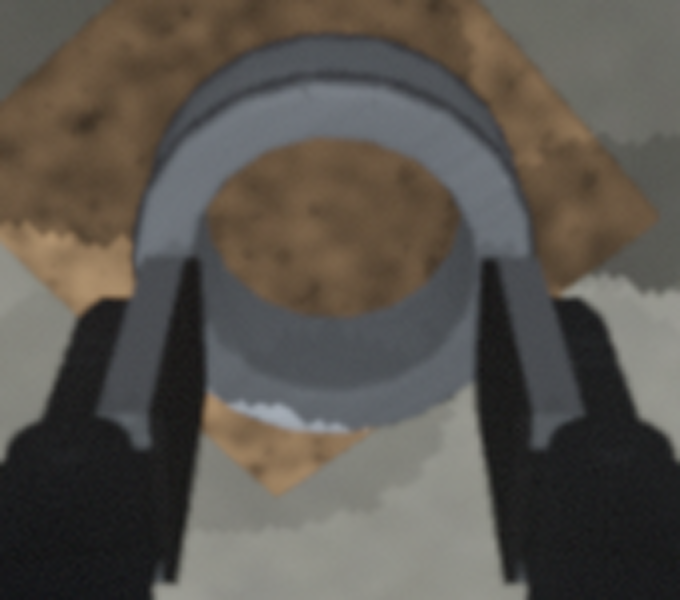

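```bash
python3 - <<'E'
from h import *
c=dict(np.load('/tmp/scene.npz')); W=world(c)
T=np.array([totool(p) for p in W[250:300,330:385].reshape(-1,3)]).reshape(50,55,3)*1000
m=(abs(T[...,1])<14)&(abs(T[...,0])<35)
for r in range(16,50,2): print(250+r,' '.join(f'{330+k}:{T[r,k,0]:.0f},{T[r,k,1]:.0f},{T[r,k,2]:.0f}' for k in range(2,55,3) if m[r,k]))
E
```

```text
266 347:-26,7,-119 356:-0,10,-126 359:8,8,-125 365:25,10,-130 368:33,9,-131
268 347:-25,-1,-104 353:-8,9,-115 356:1,9,-117 359:9,6,-116 365:26,8,-120
270 344:-32,-7,-90 347:-24,10,-106 353:-7,8,-107 356:2,9,-109 359:10,10,-112 362:18,14,-117
272 344:-32,1,-88 350:-15,12,-102 365:30,-9,-90
274 344:-31,3,-83 347:-23,10,-90 362:20,14,-101 365:30,-3,-88
276 344:-30,5,-76 347:-22,10,-82 362:21,13,-93 365:30,7,-89
278 344:-30,9,-71 347:-21,6,-71 362:23,6,-78 365:31,13,-86
280 344:-29,5,-60 347:-20,12,-68 362:23,12,-76
282 344:-28,5,-52 347:-19,9,-58 362:24,8,-65
284 344:-27,7,-46 347:-19,9,-49 359:18,-8,-40 362:26,5,-54
286 344:-26,-7,-24 347:-18,10,-42 359:18,5,-44 362:27,3,-44
288 344:-25,-1,-22 347:-16,-11,-14 356:11,-14,-16 359:19,8,-39
290 341:-33,-12,-1 344:-25,8,-22 347:-15,-11,-5 359:20,1,-24
292 341:-33,-3,-2 344:-24,10,-15 350:-5,-7,-3 353:4,-8,-3 356:13,-13,-1 359:20,8,-22 362:31,-12,-5
294 341:-32,7,-2 344:-23,9,-6 362:31,-4,-4
296 341:-32,13,0 344:-23,11,-0 359:22,12,-10 362:32,4,-4
298 359:23,12,-2 362:32,8,0
```

Both cameras show that the fingertips end about 40 mm behind the reported TCP: they closed above the ring top without touching it (force about 0). I'll reopen, go down by the measured shortfall and watch the force.

servo_tool --targets '[{"xyz":[0,0,0],"twist":[0,0,0],"jaw":0.9},{"xyz":[0,0,0],"twist":[0,0,0],"jaw":0.9},{"xyz":[0,0,0],"twist":[0,0,0],"jaw":0.9},{"xyz":[0,0,0],"twist":[0,0,0],"jaw":0.9},{"xyz":[0,0,0.012],"twist":[0,0,0],"jaw":0.9},{"xyz":[0,0,0.024],"twist":[0,0,0],"jaw":0.9},{"xyz":[0,0,0.032],"twist":[0,0,0],"jaw":0.9},{"xyz":[0,0,0.034],"twist":[0,0,0],"jaw":0.9},{"xyz":[0,0,0.034],"twist":[0,0,0],"jaw":0.9}]'

```text
clock: 2.83
tcp_pos: [0.4782, -0.3453, -0.0335]
orientation: [-0.0, 0.932, -0.363, -0.001]
wrist_force: [0.3, -0.5, 0.5]
finger_gap: 0.0772
```

```bash
python3 - <<'E'
from h import *
c=grab('wrist'); W=fish(c); st()
s=env.get_state(); q=s['orientation']; T=R.from_quat(np.r_[q[1:],q[0]]).inv().apply((W-s['tcp_pos']).reshape(-1,3)).reshape(W.shape)
f=(T[...,2]>-.09)&(T[...,2]<-.0)&(abs(T[...,1])<.013)&(c['depth']>0)&(abs(T[...,0])<.06)&(abs(T[...,0])>.03)&(W[...,2]>.006)
v,u=np.where(f)
for sgn in (-1,1):
    p=T[f]; k=np.sign(p[:,0])==sgn; p=p[k]; print(sgn,k.sum(),'max tool z',np.sort(p[:,2])[-8:].round(4),'world tip',(s['tcp_pos'][2]-p[:,2].max()).round(4),'inner x',np.percentile(abs(p[:,0]),2))
m=(W[...,2]>.02)&(W[...,2]<.028)&(np.hypot(*(T[...,:2].transpose(2,0,1)))<.029)
print('ring',cv2.minEnclosingCircle((T[m][:,:2]*1000).astype(np.float32)))
save(c['color'][150:400,100:460],'w4')
E
```

```text
t 2.88 tcp [ 0.4786 -0.3457 -0.0329] q [-1.000e-04  9.320e-01 -3.625e-01 -3.000e-04] F [0.2 0.  1.1] T [-0.04  0.02  0.02] gap 0.0768 j [-0.76  0.51 -0.26  0.8  -0.    1.55]
-1 2738 max tool z [-0.0432 -0.0432 -0.0432 -0.0431 -0.0431 -0.0431 -0.043  -0.0418] world tip 0.0089 inner x 0.03897579073743775
1 2771 max tool z [-0.0429 -0.0427 -0.0425 -0.0423 -0.0422 -0.0421 -0.042  -0.0417] world tip 0.0088 inner x 0.037164796917250255
ring ((0.0009394341032020748, 0.40437349677085876), 27.818532943725586)
```

View pics/w4.png

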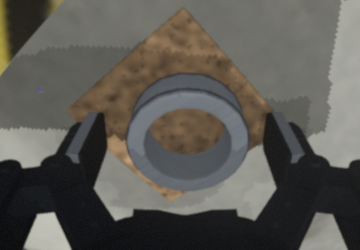

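The fingers now straddle the ring (the ring is centred at crop px (188,137)), with the tips about 9 mm above the bench. I'll close on it.

servo_tool --targets '[{"xyz":[0,0,0],"twist":[0,0,0],"jaw":0.5},{"xyz":[0,0,0],"twist":[0,0,0],"jaw":0.5},{"xyz":[0,0,0],"twist":[0,0,0],"jaw":0.5},{"xyz":[0,0,0],"twist":[0,0,0],"jaw":0.5},{"xyz":[0,0,0],"twist":[0,0,0],"jaw":0.5},{"xyz":[0,0,-0.02],"twist":[0,0,0],"jaw":0.5},{"xyz":[0,0,-0.05],"twist":[0,0,0],"jaw":0.5},{"xyz":[0,0,-0.09],"twist":[0,0,0],"jaw":0.5},{"xyz":[0,0,-0.13],"twist":[0,0,0],"jaw":0.5},{"xyz":[0,0,-0.14],"twist":[0,0,0],"jaw":0.5},{"xyz":[0,0,-0.14],"twist":[0,0,0],"jaw":0.5}]' --squeeze 60

```text
clock: 3.8
tcp_pos: [0.481, -0.3479, 0.1115]
orientation: [0.002, 0.932, -0.363, 0.004]
wrist_force: [0.7, 0.2, 0.0]
finger_gap: 0.0512
```

```bash
cat >> h.py <<'E'
def ringpose(c,dbg=True):
    W=fish(c); s=env.get_state(); q=s['orientation']; r=R.from_quat(np.r_[q[1:],q[0]])
    T=r.inv().apply((W-s['tcp_pos']).reshape(-1,3)).reshape(W.shape)
    m=(c['depth']>0)&(np.hypot(T[...,0],T[...,1]-0)<.032)&(T[...,2]>-.066)&(T[...,2]<-.025)&(abs(T[...,0])<.0255)
    return T[m],r,s
E
python3 - <<'E'
from h import *
c=grab('wrist'); st(); p,r,s=ringpose(c)
print(len(p), np.histogram(p[:,2],20))
z=np.median(p[:,2][(p[:,2]<-.045)]) ; k=abs(p[:,2]-z)<.003; t=p[k]
print('top z',z,cv2.minEnclosingCircle((t[:,:2]*1000).astype(np.float32)))
A=np.c_[t[:,:2],np.ones(len(t))]; print('tilt',np.linalg.lstsq(A,t[:,2],rcond=None)[0])
rr=np.hypot(t[:,0],t[:,1]); print('r pct',np.percentile(rr,[1,5,95,99]))
save(c['color'],'w5')
E
```

```text
t 3.85 tcp [ 0.4796 -0.3466  0.1086] q [ 7.000e-04  9.320e-01 -3.625e-01  1.600e-03] F [-0.5  0.2 -2. ] T [-0.05 -0.04 -0.01] gap 0.0511 j [-0.76  0.38 -0.08  1.11 -0.    1.55]
8687 (array([  30,   36,   36,  554, 3467,  941,  313,  251,  280,  301,  290,
        275,  287,  262,  246,  278,  262,  346,  191,   41]), array([-0.06599766, -0.06458307, -0.06316849, -0.0617539 , -0.06033931,
       -0.05892472, -0.05751014, -0.05609555, -0.05468096, -0.05326637,
       -0.05185179, -0.0504372 , -0.04902261, -0.04760803, -0.04619344,
       -0.04477885, -0.04336426, -0.04194968, -0.04053509, -0.0391205 ,
       -0.03770592]))
top z -0.05913801932386572 ((0.48586902022361755, 0.4700223505496979), 28.083984375)
tilt [-0.00230482 -0.00185745 -0.05937256]
r pct [0.01799553 0.01881448 0.02676974 0.02755433]
```

servo_tool --targets '[{"xyz":[-0.303,-0.343,0],"twist":[0,0,0],"jaw":0.5},{"xyz":[-0.303,-0.343,0],"twist":[0,0,0],"jaw":0.5},{"xyz":[-0.303,-0.343,0],"twist":[0,0,0],"jaw":0.5},{"xyz":[-0.303,-0.343,0],"twist":[0,0,0],"jaw":0.5},{"xyz":[-0.303,-0.343,0],"twist":[0,0,0],"jaw":0.5},{"xyz":[-0.303,-0.343,0],"twist":[0,0,0],"jaw":0.5},{"xyz":[-0.303,-0.343,0],"twist":[0,0,0],"jaw":0.5},{"xyz":[-0.303,-0.343,0],"twist":[0,0,0],"jaw":0.5},{"xyz":[-0.303,-0.343,0],"twist":[0,0,0],"jaw":0.5},{"xyz":[-0.303,-0.343,0],"twist":[0,0,0],"jaw":0.5},{"xyz":[-0.303,-0.343,0],"twist":[0,0,0],"jaw":0.5},{"xyz":[-0.303,-0.343,0],"twist":[0,0,0],"jaw":0.5}]'

```text
clock: 4.85
tcp_pos: [0.4846, 0.1181, 0.1046]
orientation: [-0.0, 0.933, -0.359, -0.003]
wrist_force: [-0.7, -0.2, -0.2]
finger_gap: 0.0515
```

```bash
python3 - <<'E'
from h import *
st()
c=grab('wrist'); st(); W=fish(c); p,r,s=ringpose(c); k=abs(p[:,2]+.0595)<.003
print('ring',cv2.minEnclosingCircle((p[k][:,:2]*1000).astype(np.float32)))
T=r.inv().apply((W-s['tcp_pos']).reshape(-1,3)).reshape(W.shape)
d=np.hypot(W[...,0]-.4877,W[...,1]-.111)
for lo,hi,rad in ((.004,.016,.06),(.07,.078,.03),(.085,.105,.02)):
    m=(W[...,2]>lo)&(W[...,2]<hi)&(d<rad)&(c['depth']>0); 
    if m.sum()>5: print(lo,m.sum(),cv2.minEnclosingCircle((W[m][:,:2]*1000).astype(np.float32)),cv2.minEnclosingCircle((T[m][:,:2]*1000).astype(np.float32)),W[m].mean(0))
save(c['color'],'w6')
E
```

```text
t 4.85 tcp [0.4846 0.1181 0.1046] q [-3.000e-04  9.334e-01 -3.587e-01 -2.500e-03] F [-0.7 -0.2 -0.2] T [-0.02 -0.05  0.05] gap 0.0515 j [ 0.08  0.22 -0.31  1.04  0.    2.38]
t 4.9 tcp [0.4847 0.1152 0.1046] q [ 8.000e-04  9.332e-01 -3.593e-01 -2.200e-03] F [-1.3 -0.2 -1.3] T [ 0.   -0.01 -0.03] gap 0.0516 j [ 0.07  0.22 -0.31  1.04  0.    2.38]
ring ((-0.8264763951301575, -2.3640215396881104), 28.018657684326172)
0.004 4211 ((488.28680419921875, 110.65108489990234), 46.13338088989258) ((6.049767971038818, 0.7156549692153931), 46.134891510009766) [0.4976944  0.12133532 0.01184753]
0.07 189 ((489.6244201660156, 111.74760437011719), 13.441182136535645) ((6.066953182220459, -0.7785084247589111), 13.440010070800781) [0.49518859 0.1179751  0.07523445]
0.085 57 ((493.6485290527344, 114.49668884277344), 6.363892078399658) ((7.170258045196533, -5.483375072479248), 6.363352298736572) [0.49512122 0.11573136 0.08758889]
```

View pics/w6.png

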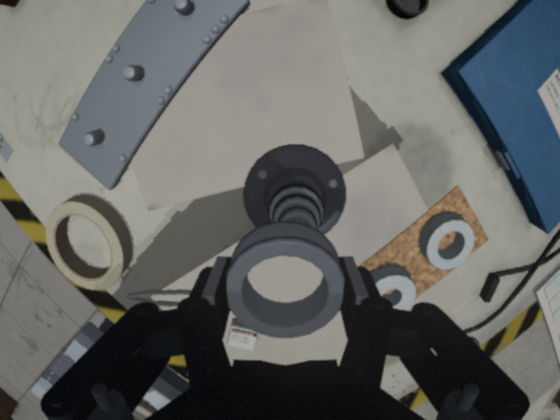

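The foot fits a 92 mm circle at (0.4883, 0.1107), and its radius of 46.1 mm matches the description. The arm was still settling, so I'll hold and re-measure.

servo_tool --targets '[{"xyz":[0,0,0],"twist":[0,0,0],"jaw":0.5},{"xyz":[0,0,0],"twist":[0,0,0],"jaw":0.5},{"xyz":[0,0,0],"twist":[0,0,0],"jaw":0.5},{"xyz":[0,0,0],"twist":[0,0,0],"jaw":0.5}]'

```text
clock: 5.23
tcp_pos: [0.4871, 0.1103, 0.1068]
orientation: [0.0, 0.932, -0.364, -0.0]
wrist_force: [0.5, 0.4, -0.6]
finger_gap: 0.0512
```

```bash
cat >> h.py <<'E'
def meas():
    c=grab('wrist'); st(); W=fish(c); p,r,s=ringpose(c); z=p[:,2]; k=abs(z+.0595)<.003
    t=p[k]; rr=lambda x:np.hypot(t[:,0]-x[0],t[:,1]-x[1])
    (a,b),R0=cv2.minEnclosingCircle((t[:,:2]*1000).astype(np.float32)); print('ring tool mm',a,b,R0,'world',(r.apply([a/1e3,b/1e3,-.0595])+s['tcp_pos']).round(4))
    A=np.c_[t[:,:2],np.ones(len(t))]; print('plane',np.linalg.lstsq(A,t[:,2],rcond=None)[0].round(4))
    m=(W[...,2]>.004)&(W[...,2]<.016)&(np.hypot(W[...,0]-.4877,W[...,1]-.111)<.06)&(c['depth']>0)
    if m.sum()>5: print('foot',m.sum(),cv2.minEnclosingCircle((W[m][:,:2]*1000).astype(np.float32)))
    return c
E
python3 -c "
from h import *
meas(); print(totool([.4883,.1107,0]))"
```

```text
t 5.28 tcp [0.4873 0.1104 0.107 ] q [ 2.000e-04  9.315e-01 -3.637e-01 -2.000e-04] F [ 0.9  0.6 -0.9] T [-0.03 -0.08 -0.  ] gap 0.0514 j [ 0.06  0.22 -0.31  1.04 -0.    2.38]
ring tool mm 0.7894089818000793 0.30564993619918823 27.31020164489746 world [0.4877 0.1096 0.1665]
plane [-0.01    0.     -0.0571]
foot 4356 ((488.6596374511719, 110.64972686767578), 46.01245880126953)
[ 0.00054149 -0.00098107  0.10699902]
```

servo_tool --targets '[{"xyz":[0,-0.001,0.01],"twist":[0,0,0],"jaw":0.5},{"xyz":[0,-0.001,0.02],"twist":[0,0,0],"jaw":0.5},{"xyz":[0,-0.001,0.03],"twist":[0,0,0],"jaw":0.5},{"xyz":[0,-0.001,0.04],"twist":[0,0,0],"jaw":0.5},{"xyz":[0,-0.001,0.048],"twist":[0,0,0],"jaw":0.5},{"xyz":[0,-0.001,0.054],"twist":[0,0,0],"jaw":0.5},{"xyz":[0,-0.001,0.058],"twist":[0,0,0],"jaw":0.5},{"xyz":[0,-0.001,0.06],"twist":[0,0,0],"jaw":0.5},{"xyz":[0,-0.001,0.06],"twist":[0,0,0],"jaw":0.5}]'

```text
clock: 6.03
tcp_pos: [0.4877, 0.1125, 0.0468]
orientation: [0.0, 0.932, -0.362, -0.0]
wrist_force: [-0.4, -0.3, -1.1]
finger_gap: 0.0512
```

```bash
python3 - <<'E'
from h import *
c=meas(); print(totool([.4884,.1107,0]))
W=fish(c); s=env.get_state(); q=s['orientation']; r=R.from_quat(np.r_[q[1:],q[0]])
T=r.inv().apply((W-s['tcp_pos']).reshape(-1,3)).reshape(W.shape)
m=(np.hypot(T[...,0],T[...,1])<.0155)&(T[...,2]>-.075)&(T[...,2]<-.01)&(c['depth']>0)
p=T[m]*1000
for lo in range(-74,-10,6):
    k=(p[:,2]>=lo)&(p[:,2]<lo+6)
    if k.sum()>8: print(lo,k.sum(),'x range',p[k][:,0].min().round(1),p[k][:,0].max().round(1),'mid',(p[k][:,0].min()+p[k][:,0].max())/2,'y',p[k][:,1].min().round(1),p[k][:,1].max().round(1))
E
```

```text
t 6.08 tcp [0.4879 0.1125 0.0472] q [ 1.000e-04  9.320e-01 -3.625e-01  0.000e+00] F [ 0.   0.7 -0.4] T [0.04 0.01 0.03] gap 0.0512 j [ 0.07  0.27 -0.4   0.9  -0.    2.38]
ring tool mm 0.6345347166061401 0.1267007440328598 27.00950813293457 world [0.4883 0.112  0.1067]
plane [-0.0138 -0.0007 -0.0571]
foot 5790 ((488.50921630859375, 110.83087921142578), 45.88660430908203)
[0.00156152 0.00102741 0.04724637]
-56 419 x range -4.9 7.7 mid 1.4104044897594208 y -5.5 7.1
-50 547 x range -7.4 10.0 mid 1.3143164483829626 y -8.2 8.0
-44 249 x range -7.7 10.3 mid 1.312623408939412 y -8.3 0.3
-38 368 x range -10.9 13.9 mid 1.4826877856459841 y -8.3 9.1
-32 28 x range -12.2 15.3 mid 1.5167833257441385 y -2.8 5.7
-20 9 x range -14.1 -12.9 mid -13.497619178768158 y 4.9 7.6
```

servo_tool --targets '[{"xyz":[0.001,0.0005,0.004],"twist":[0,0,0],"jaw":0.5},{"xyz":[0.001,0.0005,0.008],"twist":[0,0,0],"jaw":0.5},{"xyz":[0.001,0.0005,0.012],"twist":[0,0,0],"jaw":0.5},{"xyz":[0.001,0.0005,0.016],"twist":[0,0,0],"jaw":0.5},{"xyz":[0.001,0.0005,0.02],"twist":[0,0,0],"jaw":0.5},{"xyz":[0.001,0.0005,0.02],"twist":[0,0,0],"jaw":0.5},{"xyz":[0.001,0.0005,0.02],"twist":[0,0,0],"jaw":0.5}]'

```text
clock: 6.67
tcp_pos: [0.4879, 0.1114, 0.0269]
orientation: [0.0, 0.932, -0.363, -0.0]
wrist_force: [-0.3, -1.1, -0.8]
finger_gap: 0.0515
```

```bash
cat >> h.py <<'E'
def spin():
    c=meas(); print(totool([.4884,.1107,0]))
    W=fish(c); s=env.get_state(); q=s['orientation']; r=R.from_quat(np.r_[q[1:],q[0]])
    T=r.inv().apply((W-s['tcp_pos']).reshape(-1,3)).reshape(W.shape)
    m=(np.hypot(T[...,0],T[...,1])<.0185)&(T[...,2]>-.085)&(T[...,2]<-.01)&(c['depth']>0)
    p=T[m]*1000; z=(s['tcp_pos'][2]*1000-p[:,2]); print('tip z',np.percentile(z,99))
    for lo in range(45,100,6):
        k=(z>=lo)&(z<lo+6)
        if k.sum()>8: q=p[k]; print(lo,k.sum(),'x',q[:,0].min().round(1),q[:,0].max().round(1),'mid',((q[:,0].min()+q[:,0].max())/2).round(2),'y',q[:,1].min().round(1),q[:,1].max().round(1))
    return c
E
python3 -c "
from h import *
spin()"
```

```text
t 6.72 tcp [0.4882 0.1114 0.0271] q [ 1.000e-04  9.320e-01 -3.626e-01 -1.000e-04] F [-0.4 -0.  -0.9] T [ 0.07  0.   -0.04] gap 0.0513 j [ 0.06  0.29 -0.43  0.85 -0.    2.38]
ring tool mm 0.5840122103691101 -0.00456772418692708 27.352418899536133 world [0.4887 0.111  0.0866]
plane [-0.0125  0.004  -0.0574]
foot 6729 ((488.2933044433594, 110.55760955810547), 46.08142852783203)
[0.00061367 0.000389   0.02714702]
tip z 99.7885520279573
57 19 x -16.8 17.7 mid 0.45 y -1.6 5.3
63 224 x -16.2 18.2 mid 1.04 y -7.8 11.2
69 207 x -13.0 18.3 mid 2.68 y -12.9 12.5
75 776 x -12.8 18.4 mid 2.79 y -13.5 15.8
81 780 x -11.8 18.4 mid 3.33 y -18.4 18.3
87 394 x -8.1 8.9 mid 0.42 y -9.2 5.3
93 857 x -7.8 8.7 mid 0.41 y -9.0 6.4
99 164 x -3.6 4.7 mid 0.56 y -4.5 3.6
```

Ring and spindle are coaxial within about 0.5 mm with no contact yet. I'll continue down towards step 3.

servo_tool --targets '[{"xyz":[0,0.0003,0.004],"twist":[0,0,0],"jaw":0.5},{"xyz":[0,0.0003,0.007],"twist":[0,0,0],"jaw":0.5},{"xyz":[0,0.0003,0.01],"twist":[0,0,0],"jaw":0.5},{"xyz":[0,0.0003,0.012],"twist":[0,0,0],"jaw":0.5},{"xyz":[0,0.0003,0.012],"twist":[0,0,0],"jaw":0.5},{"xyz":[0,0.0003,0.012],"twist":[0,0,0],"jaw":0.5}]'

```text
clock: 7.22
tcp_pos: [0.4881, 0.1112, 0.0155]
orientation: [0.0, 0.932, -0.363, 0.0]
wrist_force: [-2.3, 0.4, 3.9]
finger_gap: 0.0515
```

```bash
python3 -c "
from h import *
spin()"
```

```text
t 7.27 tcp [0.4881 0.1112 0.0156] q [ 1.000e-04  9.320e-01 -3.625e-01  1.000e-04] F [-0.9 -0.4  3.2] T [-0.13  0.34 -0.02] gap 0.0514 j [ 0.06  0.31 -0.44  0.82 -0.    2.38]
ring tool mm 0.7303476929664612 0.20860418677330017 27.196664810180664 world [0.4885 0.1105 0.0751]
plane [-0.0073  0.0079 -0.0576]
foot 7163 ((489.266845703125, 111.33074951171875), 46.03633117675781)
[0.0005708  0.00013199 0.01556609]
tip z 98.87258252269912
57 84 x -16.8 18.4 mid 0.82 y -8.6 9.7
63 917 x -15.9 18.5 mid 1.28 y -15.9 9.8
69 459 x -12.9 18.4 mid 2.76 y -18.5 11.4
75 1049 x -12.7 14.0 mid 0.63 y -13.9 7.6
81 550 x -11.8 12.4 mid 0.31 y -12.9 6.1
87 544 x -8.1 9.2 mid 0.53 y -9.8 5.0
93 985 x -7.5 8.5 mid 0.52 y -8.4 6.0
99 35 x -2.5 3.8 mid 0.67 y -3.9 1.9
```

servo_tool --targets '[{"xyz":[0,0,0.001],"twist":[0,0,0],"jaw":0.5},{"xyz":[0,0,0.002],"twist":[0,0,0],"jaw":0.5},{"xyz":[0,0,0.0025],"twist":[0,0,0],"jaw":0.5},{"xyz":[0,0,0.0025],"twist":[0,0,0],"jaw":0.5}]'

```text
clock: 7.6
tcp_pos: [0.4881, 0.1112, 0.0131]
orientation: [0.0, 0.932, -0.363, 0.0]
wrist_force: [-3.5, 0.1, 8.0]
finger_gap: 0.0512
```

```bash
python3 -c "
from h import *
spin()"
```

```text
t 7.65 tcp [0.4881 0.1112 0.0131] q [ 0.000e+00  9.320e-01 -3.626e-01  1.000e-04] F [-2.2 -0.2  7.5] T [-0.09  0.48 -0.03] gap 0.0513 j [ 0.06  0.31 -0.45  0.82 -0.    2.38]
ring tool mm 0.6721173524856567 0.027113240212202072 27.305295944213867 world [0.4886 0.1107 0.0726]
plane [-0.0081  0.0073 -0.0576]
foot 7257 ((489.2233581542969, 111.36959838867188), 45.914222717285156)
[0.000552   0.00014798 0.01314862]
tip z 96.46475219270499
57 360 x -16.8 18.3 mid 0.78 y -15.1 10.6
63 804 x -15.8 18.4 mid 1.3 y -17.6 10.2
69 558 x -12.9 18.4 mid 2.74 y -18.5 5.4
75 1072 x -12.0 12.8 mid 0.39 y -13.2 7.4
81 422 x -8.3 9.6 mid 0.61 y -9.8 1.2
87 713 x -8.0 9.2 mid 0.58 y -9.2 4.5
93 696 x -5.9 6.9 mid 0.5 y -7.5 6.6
```

The spindle has sunk about 3.3 mm at 7.5–8 N, which agrees with the stated spring. I'll relieve the small side force (−x) and press a little further.

servo_tool --targets '[{"xyz":[-0.0006,0.0005,0],"twist":[0,0,0],"jaw":0.5},{"xyz":[-0.0006,0.0005,0.0005],"twist":[0,0,0],"jaw":0.5},{"xyz":[-0.0006,0.0005,0.001],"twist":[0,0,0],"jaw":0.5},{"xyz":[-0.0006,0.0005,0.0015],"twist":[0,0,0],"jaw":0.5},{"xyz":[-0.0006,0.0005,0.0015],"twist":[0,0,0],"jaw":0.5},{"xyz":[-0.0006,0.0005,0.0015],"twist":[0,0,0],"jaw":0.5},{"xyz":[-0.0006,0.0005,0.0015],"twist":[0,0,0],"jaw":0.5},{"xyz":[-0.0006,0.0005,0.0015],"twist":[0,0,0],"jaw":0.5},{"xyz":[-0.0006,0.0005,0.0015],"twist":[0,0,0],"jaw":0.5},{"xyz":[-0.0006,0.0005,0.0015],"twist":[0,0,0],"jaw":0.5},{"xyz":[-0.0006,0.0005,0.0015],"twist":[0,0,0],"jaw":0.5}]'

```text
clock: 8.57
tcp_pos: [0.4882, 0.1112, 0.0121]
orientation: [-0.0, 0.932, -0.363, 0.001]
wrist_force: [-1.3, -0.7, 8.1]
finger_gap: 0.0511
```

```bash
python3 - <<'E'
from h import *
c=spin(); save(np.vstack([cv2.resize(c['color'][200:360,180:390],(735,560))]),'w7')
E
```

```text
t 8.62 tcp [0.4881 0.1112 0.0121] q [-2.000e-04  9.320e-01 -3.626e-01  9.000e-04] F [-1.4  0.3  8.7] T [-0.1   0.34  0.03] gap 0.0514 j [ 0.06  0.31 -0.45  0.81 -0.    2.38]
ring tool mm 0.5773299336433411 0.06092086061835289 27.185300827026367 world [0.4884 0.1108 0.0716]
plane [-0.0071  0.0078 -0.0576]
foot 7280 ((488.9302978515625, 111.07463836669922), 45.87828826904297)
[0.0005197  0.00018611 0.01211685]
tip z 95.51700543309087
57 761 x -16.8 18.4 mid 0.84 y -15.5 10.8
63 442 x -14.9 18.4 mid 1.79 y -18.4 10.5
69 585 x -12.8 14.3 mid 0.74 y -14.6 3.1
75 1074 x -12.0 12.8 mid 0.39 y -13.2 7.7
81 412 x -8.3 9.5 mid 0.63 y -9.8 0.9
87 782 x -8.0 9.2 mid 0.58 y -9.3 6.3
93 560 x -5.5 6.5 mid 0.52 y -7.0 5.4
```

View pics/w7.png

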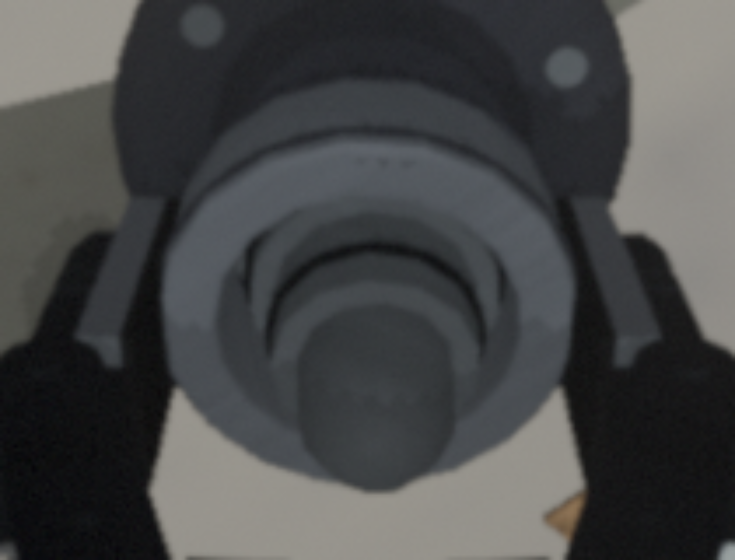

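The wrist view shows the ring over the pin and step 1 (with its one line). The step-2 shoulder is inside the bore at about px (375,240), so the ring rests on step 3. The ring underside (47.7 mm) agrees with the sunk step-3 shoulder (46.7 mm). The press was 7.5–8.7 N for about 1 s. Step 3 means three lines, so the ring goes on post 3. Lifting now.

servo_tool --targets '[{"xyz":[0,0,-0.003],"twist":[0,0,0],"jaw":0.5},{"xyz":[0,0,-0.008],"twist":[0,0,0],"jaw":0.5},{"xyz":[0,0,-0.015],"twist":[0,0,0],"jaw":0.5},{"xyz":[0,0,-0.025],"twist":[0,0,0],"jaw":0.5},{"xyz":[0,0,-0.035],"twist":[0,0,0],"jaw":0.5},{"xyz":[0,0,-0.05],"twist":[0,0,0],"jaw":0.5},{"xyz":[0,0,-0.065],"twist":[0,0,0],"jaw":0.5},{"xyz":[0,0,-0.08],"twist":[0,0,0],"jaw":0.5},{"xyz":[0,0,-0.095],"twist":[0,0,0],"jaw":0.5},{"xyz":[0,0,-0.095],"twist":[0,0,0],"jaw":0.5},{"xyz":[0,0,-0.095],"twist":[0,0,0],"jaw":0.5},{"xyz":[0,0,-0.095],"twist":[0,0,0],"jaw":0.5}]'

```text
clock: 9.62
tcp_pos: [0.4869, 0.1112, 0.1059]
orientation: [0.0, 0.932, -0.363, -0.0]
wrist_force: [0.9, -0.1, -1.0]
finger_gap: 0.0514
```

```bash
cat >> h.py <<'E'
def posts(c):
    W=fish(c)
    for x,y in ((.394,.2765),(.4625,.2862),(.5318,.2943)):
        m=(W[...,2]>.020)&(W[...,2]<.035)&(np.hypot(W[...,0]-x,W[...,1]-y)<.02)&(c['depth']>0); p=(W[m][:,:2]*1000).astype(np.float32)
        if len(p)>5: print('post',len(p),cv2.minAreaRect(p),p.mean(0),W[m][:,2].max())
E
python3 -c "
from h import *
c=meas(); posts(c); print(totool([.5320,.2945,0]))"
```

```text
t 9.67 tcp [0.4866 0.1112 0.1054] q [ 3.000e-04  9.320e-01 -3.626e-01 -7.000e-04] F [ 0.   0.6 -0.7] T [-0.09 -0.03 -0.02] gap 0.0514 j [ 0.06  0.22 -0.31  1.04 -0.    2.38]
ring tool mm 0.3751920759677887 -0.5138182044029236 27.584665298461914 world [0.4873 0.1113 0.1649]
plane [-0.0033 -0.0005 -0.0574]
foot 4337 ((488.7044677734375, 110.67677307128906), 45.93113708496094)
post 185 ((394.99078369140625, 275.6961669921875), (13.24456787109375, 12.536086082458496), 39.77314758300781) [396.08914 274.92786] 0.0314771944488722
post 215 ((463.80535888671875, 284.5975646972656), (13.252423286437988, 12.292009353637695), 22.316701889038086) [464.4606 283.6439] 0.03114105460299632
post 178 ((531.0086669921875, 292.2847900390625), (8.874584197998047, 13.328237533569336), 47.45284652709961) [531.752   291.43066] 0.03148036214876743
[-0.09026992 -0.16594044  0.10533398]
```

servo_tool --targets '[{"xyz":[-0.09,-0.166,0],"twist":[0,0,0],"jaw":0.5},{"xyz":[-0.09,-0.166,0],"twist":[0,0,0],"jaw":0.5},{"xyz":[-0.09,-0.166,0],"twist":[0,0,0],"jaw":0.5},{"xyz":[-0.09,-0.166,0],"twist":[0,0,0],"jaw":0.5},{"xyz":[-0.09,-0.166,0],"twist":[0,0,0],"jaw":0.5},{"xyz":[-0.09,-0.166,0.03],"twist":[0,0,0],"jaw":0.5},{"xyz":[-0.09,-0.166,0.06],"twist":[0,0,0],"jaw":0.5},{"xyz":[-0.09,-0.166,0.08],"twist":[0,0,0],"jaw":0.5},{"xyz":[-0.09,-0.166,0.085],"twist":[0,0,0],"jaw":0.5},{"xyz":[-0.09,-0.166,0.085],"twist":[0,0,0],"jaw":0.5},{"xyz":[-0.09,-0.166,0.085],"twist":[0,0,0],"jaw":0.5}]'

```text
clock: 10.58
tcp_pos: [0.5331, 0.2942, 0.0212]
orientation: [0.0, 0.932, -0.363, -0.0]
wrist_force: [0.8, -1.1, -0.5]
finger_gap: 0.0515
```

```bash
python3 - <<'E'
from h import *
c=meas(); posts(c); print(totool([.5323,.2938,0])); save(c['color'][100:400,80:480],'w8')
E
```

```text
t 10.63 tcp [0.534  0.2946 0.0223] q [-5.000e-04  9.319e-01 -3.627e-01  5.000e-04] F [ 0.5  0.4 -1.4] T [ 0.01 -0.02  0.01] gap 0.0513 j [ 0.37  0.48 -0.15  0.94 -0.    2.69]
ring tool mm 0.5157087445259094 1.149324655532837 27.144001007080078 world [0.5335 0.2933 0.0818]
plane [-0.0452 -0.0045 -0.0573]
foot 730 ((506.37384033203125, 107.96327209472656), 42.25685119628906)
post 132 ((395.9488525390625, 274.7522888183594), (12.692099571228027, 8.130162239074707), 18.613313674926758) [397.78705 275.3953 ] 0.03090281100087028
[-0.00076044  0.00174578  0.022283  ]
```

View pics/w8.png

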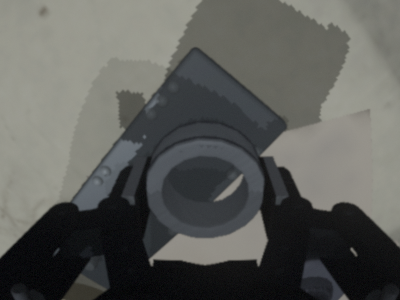

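servo_tool --targets '[{"xyz":[-0.0005,0.001,0.012],"twist":[0,0,0],"jaw":0.5},{"xyz":[-0.0005,0.001,0.024],"twist":[0,0,0],"jaw":0.5},{"xyz":[-0.0005,0.001,0.034],"twist":[0,0,0],"jaw":0.5},{"xyz":[-0.0005,0.001,0.04],"twist":[0,0,0],"jaw":0.5},{"xyz":[-0.0005,0.001,0.043],"twist":[0,0,0],"jaw":0.5},{"xyz":[-0.0005,0.001,0.0445],"twist":[0,0,0],"jaw":0.5},{"xyz":[-0.0005,0.001,0.0445],"twist":[0,0,0],"jaw":0.5}]'

```text
clock: 11.22
tcp_pos: [0.5325, 0.2941, -0.0225]
orientation: [-0.0, 0.932, -0.363, 0.0]
wrist_force: [0.1, 0.5, -1.1]
finger_gap: 0.0512
```

servo_tool --targets '[{"xyz":[0,0,0.0005],"twist":[0,0,0],"jaw":0.5},{"xyz":[0,0,0.001],"twist":[0,0,0],"jaw":0.5},{"xyz":[0,0,0.0015],"twist":[0,0,0],"jaw":0.5},{"xyz":[0,0,0.0015],"twist":[0,0,0],"jaw":0.5}]'

```text
clock: 11.55
tcp_pos: [0.5328, 0.2942, -0.0227]
orientation: [-0.001, 0.932, -0.363, 0.001]
wrist_force: [-3.8, -2.2, 10.5]
finger_gap: 0.0513
```

Contact with the plate (about 11 N). I'll release the ring, then rise straight up.

servo_tool --targets '[{"xyz":[0,0,-0.0005],"twist":[0,0,0],"jaw":0.6},{"xyz":[0,0,-0.0005],"twist":[0,0,0],"jaw":0.75},{"xyz":[0,0,-0.0005],"twist":[0,0,0],"jaw":0.85},{"xyz":[0,0,-0.0005],"twist":[0,0,0],"jaw":0.85},{"xyz":[0,0,-0.0005],"twist":[0,0,0],"jaw":0.85},{"xyz":[0,0,-0.02],"twist":[0,0,0],"jaw":0.85},{"xyz":[0,0,-0.05],"twist":[0,0,0],"jaw":0.85},{"xyz":[0,0,-0.09],"twist":[0,0,0],"jaw":0.85},{"xyz":[0,0,-0.13],"twist":[0,0,0],"jaw":0.85},{"xyz":[0,0,-0.15],"twist":[0,0,0],"jaw":0.85},{"xyz":[0,0,-0.15],"twist":[0,0,0],"jaw":0.85}]'

```text
clock: 12.47
tcp_pos: [0.5357, 0.2955, 0.1315]
orientation: [-0.003, 0.932, -0.363, 0.004]
wrist_force: [0.9, -0.0, -0.1]
finger_gap: 0.0725
```

```bash
python3 - <<'E'
from h import *
c=grab('wrist'); st(); W=fish(c); posts(c)
m=(W[...,2]>.02)&(W[...,2]<.045)&(np.hypot(W[...,0]-.5325,W[...,1]-.294)<.045)&(c['depth']>0); p=W[m]
print(cv2.minEnclosingCircle((p[:,:2]*1000).astype(np.float32)))
t=p[p[:,2]>.0315]; A=np.c_[t[:,:2]-[.5325,.294],np.ones(len(t))]; print(len(t),'plane',np.linalg.lstsq(A,t[:,2],rcond=None)[0].round(4))
b=grab('top'); T=world(b)
for n,u0,u1,v0,v1 in (('sp1',306,332,168,192),('sp2',306,332,192,218)):
    q=T[v0:v1,u0:u1].reshape(-1,3); q=q[(q[:,2]>.015)&(q[:,2]<.035)]; print(n,len(q),cv2.minAreaRect((q[:,:2]*1000).astype(np.float32))[:2] if len(q)>4 else '')
save(c['color'],'w9')
E
```

```text
t 12.52 tcp [0.5343 0.2949 0.1284] q [-0.0021  0.932  -0.3625  0.0023] F [-0.  -0.2 -0.3] T [0.03 0.02 0.01] gap 0.0725 j [ 0.37  0.4   0.    1.16 -0.    2.69]
post 180 ((464.51104736328125, 285.8252258300781), (12.709043502807617, 13.4258394241333), 5.567403793334961) [465.37653 286.52197] 0.03169323389017442
post 592 ((531.5499267578125, 294.1914367675781), (39.421791076660156, 39.10725784301758), 48.1181526184082) [527.69904 290.90762] 0.034937645581107624
((532.1494750976562, 294.05841064453125), 27.665571212768555)
1493 plane [-0.0004 -0.0022  0.0338]
sp1 176 ((570.8956298828125, -22.70644187927246), (52.83748245239258, 50.709747314453125))
sp2 209 ((493.2037048339844, -25.792707443237305), (52.648860931396484, 50.27887725830078))
```

View pics/w9.png

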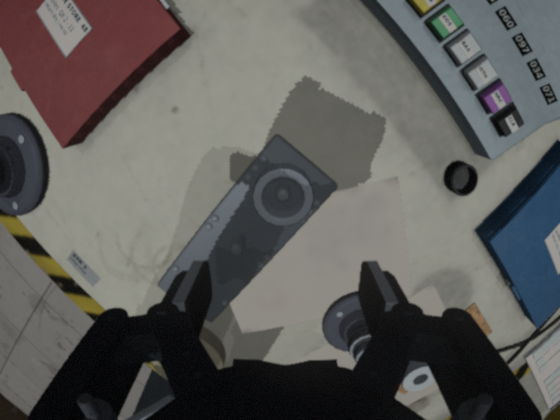

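The ring (px (283,194)) lies flat around the farthest post, with its top at 33.8 mm against the expected 34 mm. The spares have not moved. I'll hand in.

```bash
python3 -c "
from h import *
print(env.hand_in()); st()"
```

```text
the job is handed in; nothing more can be done
None
the job is handed in; nothing more can be done
```

I gauged the ring from the square pad. It stopped on step 3 (three lines), so I left it lying flat over the three-stud post, then handed the job in at about 12.5 s.

- **Press:** the wrist force held at 7.5–8.7 N for about a second, and the spindle sank about 4 mm. The force while pressing never read above 8.7 N.
- **Which step:** the wrist camera showed step 1 and the step-2 shoulder inside the bore. The ring's underside measured within 1 mm of the sunk step-3 shoulder. I did not see the three lines themselves, because the ring hid them; the count comes from your description of step 3.
- **Final placing:** the ring's centre is at (0.532, 0.294), on the post axis to within about 1 mm. Its top is level at 33.8 mm (34 mm expected), and the gripper is well clear above it. I set the ring on the plate with about 11 N before letting go.
- **Other things:** both spare rings measured within 1 mm of where they started. I did not re-measure the cap or the timer, but the arm never worked near them.

**Disagreements:**
- The fingertips turned out to be about 40 mm behind the reported TCP. My first close therefore passed above the ring without touching it; I then corrected the depth from the cameras.
- The finger opening also read 51 mm on the 54 mm ring.

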